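# Sort the hollow sleeve from the solid one on the inspection bench

### The job

Two tall capped steel sleeves stand on the inspection bench; they look alike, but one is hollow and light and the other has a solid steel core and is over twice as heavy. Find out by lifting which is which, then stand the hollow one upright in the round tub and the solid one upright in the rectangular tray, each flat on the floor of its bin, and let go.

Things in the scene. Friction and masses are not known exactly. Their poses are not given: they have to be found in the camera images.
- sleeve_a_center (a point): one of two capped plain steel sleeves that look and measure the same, standing upright: closed cylinder, diameter 44 mm, height 80 mm. One of the two is hollow (weight 2.4 to 3.2 N), the other is filled with a steel core (weight 5.9 to 8.3 N); which one it is changes from start to start, whatever its name, and shows only in the weight when lifted. The point is the sleeve's centre, 40 mm above its underside; z along its axis.
- sleeve_b_center (a point): one of two capped plain steel sleeves that look and measure the same, standing upright: closed cylinder, diameter 44 mm, height 80 mm. One of the two is hollow (weight 2.4 to 3.2 N), the other is filled with a steel core (weight 5.9 to 8.3 N); which one it is changes from start to start, whatever its name, and shows only in the weight when lifted. The point is the sleeve's centre, 40 mm above its underside; z along its axis.
- tub_floor (a point): round open aluminium tub, fixed to the bench, for the hollow sleeve: outer diameter 150 mm, wall 4 mm, rim 25 mm above the bench. The point is the centre of its inner floor, 4 mm above the bench; z up.
- tray_floor (a point): rectangular open grey plastic tray, fixed to the bench, for the solid sleeve: outer 170 mm along its x by 140 mm along its y, wall 5 mm, rim 25 mm above the bench. The point is the centre of its inner floor, 5 mm above the bench; z up.
There are look-alikes about, which are no part of the job. What is shaped like the part that bears sleeve_b_center but pink or purple is not meant.

How it is judged:
At the end, for the whole second after the job is handed in: The hollow sleeve (pressing with 1 to 4.5 N) stands in the round tub, axis within 55 mm of its centre, and the solid one (over 4.5 N) in the tray, axis within 65 mm (x) and 50 mm (y) of its centre; both at rest, flat on the floor of the bin, upright within 10 degrees (((angle between each of sleeve_a_center, sleeve_b_center's own z axis and vertical below 0.17 rad and z of sleeve_a_center in the frame of tub_floor between 0.034 and 0.046 m and linear speed of each of sleeve_a, sleeve_b below 0.02 m/s and horizontal distance between sleeve_a_center and tub_floor below 0.055 m and contact force between sleeve_a and tub between 1 and 4.5 N and z of sleeve_b_center in the frame of tray_floor between 0.034 and 0.046 m and contact force between sleeve_b and tray above 4.5 N and x of sleeve_b_center in the frame of tray_floor between -0.065 and 0.065 m and y of sleeve_b_center in the frame of tray_floor between -0.05 and 0.05 m) or (angle between each of sleeve_b_center, sleeve_a_center's own z axis and vertical below 0.17 rad and z of sleeve_b_center in the frame of tub_floor between 0.034 and 0.046 m and linear speed of each of sleeve_b, sleeve_a below 0.02 m/s and horizontal distance between sleeve_b_center and tub_floor below 0.055 m and contact force between sleeve_b and tub between 1 and 4.5 N and z of sleeve_a_center in the frame of tray_floor between 0.034 and 0.046 m and contact force between sleeve_a and tray above 4.5 N and x of sleeve_a_center in the frame of tray_floor between -0.065 and 0.065 m and y of sleeve_a_center in the frame of tray_floor between -0.05 and 0.05 m))); the robot touches nothing.
It also fails if it takes over 53 s, if anything falls off the work surface, if the arm or the gripper's body presses on something with over 40 N, if the wrist force passes 120 N, or if a joint passes its speed limit or range.

### The arm

A 6-joint arm with a two-finger parallel gripper is mounted at the origin on the work surface. World frame = base frame: x ahead of the robot, y to its left, z up, the work surface at z = 0. Lengths are in m, angles in rad, forces in N, time in s.
With the tool pointing down it reaches from about 0.375 to 0.925 m from the base axis. Payload 5.7 kg.
Tool frame: the origin (TCP) lies between the finger pads; the fingertips stand 19 mm ahead of it and the grasp point (between the pads) is the TCP; z points along the fingers, y is the line along which they close (so a half turn about z gives the same grasp; the last joint's range is limited). The gripper opens to 88 mm and grips with 3 to 60 N. Pads are 20 mm wide; open, the fingers measure 115 mm over their backs; the gripper's body (75 mm by 178 mm) begins 61 mm behind the grasp point.
Start: joints at [-1.331, 0.359, 1.51, -0, 1.272, -0.115], TCP at [0.208, -0.563, 0.215] pointing down, gripper open.
Joint ranges: [-2.97, 2.97], [-1.01, 2.36], [0.21, 2.38], [-0.96, 4.11], [0.2, 2.71], [-2.98, 2.98]. Speed limits (rad/s): [2.39, 2.39, 3.14, 3.14, 3.14, 3.14].

### API

Orientations are given as a rotation vector (axis times angle).
In Python, from cell import sense, read_camera, sign_off gives the robot as it stands.
- The arm moves only by the tool play_rows, never from a script. Its argument "increments" is text: rows parted by semicolons, each of 7 numbers parted by spaces: the turn, a rotation vector about the world's x, y, z each as a share of 4 degrees, from -1 to 1, then the shift along the world's x, y, z each as a share of 2 cm, from -1 to 1, then the opening, from -1 (shut) to 1 (fully open), so that 0 is half open. In form: ax ay az tx ty tz grip; .... A call has 1 to 12 rows; each row shifts and turns the commanded pose from where the row before left it; what a row does not reach is not made up. A row lasts 1/10 s, in which the tool goes at most 50 mm and 8.59 degrees, less where a joint would pass 70% of its speed; a pose out of reach is approached as far as the arm can. A call with a number of a shift or a turn outside -1 to 1 is refused whole. A call with a gripper value outside its range is refused whole. The fingers move at their own pace and stop on an object; the grip force is fixed at half the most. Time passes only in rows, so rows that do not move let the fingers close. It gives the time, the measured TCP pose, the force, the opening and the grip force at its end, in the units of the state.
- sense(): the state, without advancing time (a new reading comes with each control period).
- read_camera(name): name is "scene" or "top" or "wrist"; returns a dict with "image" (480x640x3 uint8, red, green, blue), "depth" (480x640 float32, m along the optical axis (not along the pixel's ray), 0 where there is no reading), "fx", "fy", "cx", "cy" (pixels), "D" ([k1, k2, p1, p2, k3] as OpenCV has them; the pictures are not rectified), "view" (4x4, takes a point from world to camera coordinates); the wrist camera has in their place "tool_from_camera" (4x4, takes a point from camera to tool coordinates, whose origin is the TCP and whose axes are the flange's). Camera axes: x right, y down, z forward; pixel columns grow to the right and rows downward; lengths in m; the calibration is good to about 2 mm. A picture is of the moment at which its call begins: read the wrist's pose just before it.
- sign_off(): hands the job in; it is judged then, once.
The state is a dict: "time": time; "joint_positions": joint angles; "joint_vel": joint speeds; "effort": joint torques, N m; "tcp_pos": TCP position; "ee_rot": TCP orientation; "force": force on the tool from outside, world axes, zero at the start; "torque": the same for the moment, N m; "opening": opening from 0.0 (shut) to 1.0 (fully open); "finger_force": force on a finger pad.
Only numpy, scipy, OpenCV 4.12 (cv2) and the standard library are available. Lean on these libraries where they do the work, as an engineer would, in place of code of your own. Each camera call takes 0.05 s, during which the arm holds its last target. There are 200 camera calls.

## Working session

There is one attempt and no reset: what is moved stays moved. The work goes in short steps, Python scripts to look and compute and a tool call to move; the robot and the scene stay as the last step left them, time stands still between calls to the robot, and variables do not carry over. Pictures are saved under pics/ and viewed, at most 10 in all, crops included, and the job is handed in when it is done.

Besides the shell and the picture viewer there is one more tool, called after ">>>" as name(argument=value, ...) on one line, values as JSON. play_rows: Moves the arm, as the interface text tells. Shift numbers are shares of 2 cm and turn numbers shares of 4 degrees, none past 1 either way. Its arguments: {"type":"object","properties":{"increments":{"type":"string"}},"required":["increments"]}

```bash
mkdir -p pics; python3 - <<'E'
from cell import sense, read_camera
import cv2, numpy as np, pickle
s=sense(); print(s['tcp_pos'],s['ee_rot'],s['time'],s['opening'],s['force'])
d={}
for n in ('top','scene'):
    c=read_camera(n); d[n]=c; cv2.imwrite(f'pics/{n}0.png',c['image'][:,:,::-1]); print(n,c['fx'],c['D'],np.round(c['view'],3).tolist())
pickle.dump(d,open('c0.pkl','wb'))
E
```

```text
[ 0.20826407 -0.56194313  0.21370114] [-3.09047101e+00 -5.54124128e-01  2.56177420e-04] 0.0 0.9986835797331204 [-0.32966066  0.7328363   0.76301965]
top 519.7423587888474 [0.01694135 0.         0.         0.         0.        ] [[-0.019, -0.999, 0.032, -0.012], [-0.991, 0.014, -0.131, 0.528], [0.131, -0.034, -0.991, 0.822], [0.0, 0.0, 0.0, 1.0]]
scene 555.6774977157413 [-0.161403  0.        0.        0.        0.      ] [[0.197, 0.98, -0.016, -0.088], [0.62, -0.138, -0.773, -0.291], [-0.76, 0.142, -0.635, 1.52], [0.0, 0.0, 0.0, 1.0]]
```

View pics/top0.png

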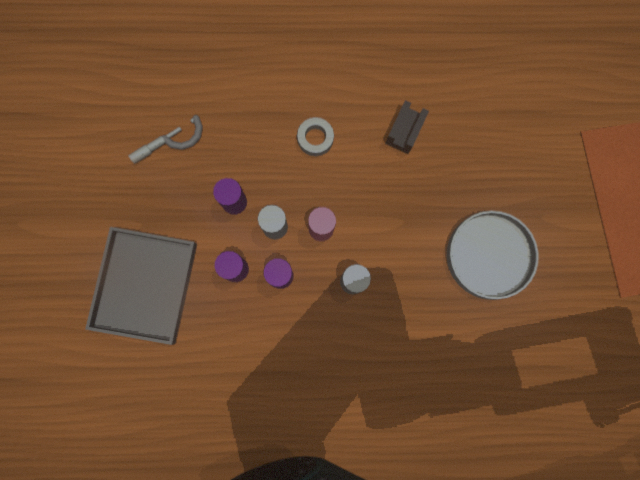

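View pics/scene0.png

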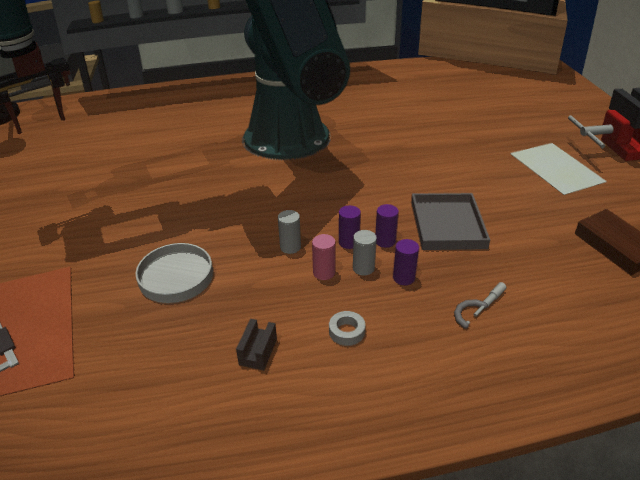

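The top view shows two steel sleeves, with tops at about (272,219) and (356,278). The tub is at (493,254) and the tray at (141,285). The purple and pink cylinders at (228,192), (230,265), (278,272) and (322,221) are look-alikes. I'll measure all of these next.

```bash
cat > h.py <<'E'
import cv2, numpy as np
def cast(c,uv,z,V=None):
    V=c['view'] if V is None else V
    K=np.array([[c['fx'],0,c['cx']],[0,c['fy'],c['cy']],[0,0,1]])
    n=cv2.undistortPoints(np.float64(uv).reshape(-1,1,2),K,np.float64(c['D']))[:,0]
    r=np.c_[n,np.ones(len(n))]@V[:3,:3]; o=-V[:3,:3].T@V[:3,3]
    return o+r*((z-o[2])/r[:,2])[:,None]
E
python3 - <<'E'
import pickle, cv2, numpy as np
from h import cast
c=pickle.load(open('c0.pkl','rb'))['top']
dep=c['depth']; V=c['view']
u,v=np.meshgrid(np.arange(640),np.arange(480))
K=np.array([[c['fx'],0,c['cx']],[0,c['fy'],c['cy']],[0,0,1]])
n=cv2.undistortPoints(np.stack([u,v],-1).reshape(-1,1,2).astype(float),K,np.float64(c['D']))[:,0]
P=(np.c_[n,np.ones(len(n))]*dep.reshape(-1,1)-V[:3,3])@V[:3,:3]
Z=P[:,2].reshape(480,640)
print('bench z',np.median(Z[dep>0]))
m=((Z>.07)&(Z<.09)&(dep>0)).astype(np.uint8)
m=cv2.morphologyEx(m,cv2.MORPH_OPEN,np.ones((3,3)))
hsv=cv2.cvtColor(c['image'],cv2.COLOR_RGB2HSV)
k,l,st,ce=cv2.connectedComponentsWithStats(m)
for i in range(1,k):
    if st[i,4]>100:
        cn=max(cv2.findContours((l==i).astype(np.uint8),0,2)[0],key=cv2.contourArea)
        (x,y),r=cv2.minEnclosingCircle(cn)
        print(st[i,4],(round(x),round(y),round(r,1)),np.median(hsv[l==i],0),cast(c,[(x,y)],.08)[0].round(4),Z[l==i].mean().round(4))
m=((Z>.018)&(Z<.035)&(dep>0)).astype(np.uint8)
for cn in cv2.findContours(m,0,2)[0]:
    (x,y),s,a=cv2.minAreaRect(cn)
    if s[0]*s[1]>5000:
        p=cast(c,cv2.boxPoints(((x,y),s,a)),.025)
        print('bin',(x,y),s,a,p.mean(0).round(4),p[:,:2].round(3).tolist(), [np.linalg.norm(p[i]-p[i-1]).round(3) for i in range(4)])
E
```

```text
bench z 0.0001237965308983071
612 (227, 192, 14.3) [143. 135. 116.] [0.609  0.1366 0.08  ] 0.0798
616 (272, 219, 14.1) [ 83.    8.  150.5] [0.5649 0.0674 0.08  ] 0.0797
610 (322, 221, 14.0) [166.  60. 146.] [ 0.561  -0.0111  0.08  ] 0.0796
635 (229, 265, 14.5) [143. 129. 120.] [0.4932 0.1333 0.08  ] 0.0798
613 (277, 272, 14.1) [144. 122. 122.] [0.481  0.0588 0.08  ] 0.0799
620 (356, 278, 14.1) [ 99.  13. 144.] [ 0.4695 -0.0628  0.08  ] 0.0797
bin (139.80445861816406, 285.5646057128906) (89.61217498779297, 107.72433471679688) 11.9761323928833 [0.4688 0.2853 0.025 ] [[0.4, 0.37], [0.571, 0.342], [0.538, 0.198], [0.367, 0.231]] [np.float64(0.143), np.float64(0.174), np.float64(0.147), np.float64(0.174)]
bin (493.25006103515625, 255.25001525878906) (89.80255889892578, 86.26702880859375) 45.0 [ 0.5093 -0.2996  0.025 ] [[0.512, -0.195], [0.615, -0.304], [0.505, -0.405], [0.405, -0.295]] [np.float64(0.147), np.float64(0.15), np.float64(0.15), np.float64(0.148)]
```

>>> play_rows(increments="0 0 0 .52 1 0 .6;0 0 0 .52 1 0 .6;0 0 0 .52 1 0 .6;0 0 0 .52 1 0 .6;0 0 0 .52 1 0 .6;0 0 0 .52 1 0 .6;0 0 0 .52 1 0 .6;0 0 0 .52 1 0 .6;0 0 0 .52 1 0 .6;0 0 0 .52 1 0 .6;0 0 0 .52 1 0 .6;0 0 0 .52 1 0 .6")

```text
time: 1.3
tcp_pos: [0.3335, -0.3211, 0.2144]
ee_rot: [-3.092, -0.555, 0.0]
force: [1.6, -0.3, 0.9]
opening: 0.8
finger_force: 0.0
```

>>> play_rows(increments="0 0 0 .52 1 0 .6;0 0 0 .52 1 0 .6;0 0 0 .52 1 0 .6;0 0 0 .52 1 0 .6;0 0 0 .52 1 0 .6;0 0 0 .52 1 0 .6;0 0 0 .52 1 0 .6;0 0 0 .52 1 0 .6;0 0 0 .52 1 0 .6;0 0 0 .52 1 0 .6;0 0 0 .5 .9 0 .6;0 0 0 .5 .9 0 .6")

```text
time: 2.5
tcp_pos: [0.4572, -0.0852, 0.2144]
ee_rot: [-3.092, -0.555, 0.0]
force: [0.5, 0.3, 0.3]
opening: 0.8
finger_force: 0.0
```

>>> play_rows(increments="0 0 0 .1 .1 0 .6;0 0 0 0 0 0 .6;0 0 0 0 0 0 .6;0 0 0 0 0 0 .6")

```text
time: 2.9
tcp_pos: [0.4588, -0.0852, 0.2145]
ee_rot: [3.092, 0.553, -0.001]
force: [0.6, -0.2, -0.1]
opening: 0.797
finger_force: 0.0
```

>>> play_rows(increments="0 0 0 .27 .56 -.5 .6;0 0 0 .27 .56 -1 .6;0 0 0 0 0 -.5 .6;0 0 0 0 0 0 .6;0 0 0 0 0 0 .6")

```text
time: 3.4
tcp_pos: [0.4697, -0.0623, 0.1743]
ee_rot: [-3.092, -0.554, 0.002]
force: [-0.4, -0.3, 0.3]
opening: 0.798
finger_force: 0.0
```

```bash
python3 - <<'E'
from cell import sense, read_camera
import cv2, numpy as np
from h import cast
from scipy.spatial.transform import Rotation as R
s=sense(); c=read_camera('wrist'); cv2.imwrite('pics/w1.png',c['image'][:,:,::-1])
T=np.eye(4);T[:3,:3]=R.from_rotvec(s['ee_rot']).as_matrix();T[:3,3]=s['tcp_pos']
V=np.linalg.inv(T@c['tool_from_camera'])
d=c['depth'];h=cv2.cvtColor(c['image'],cv2.COLOR_RGB2HSV)
u,v=np.meshgrid(np.arange(640.),np.arange(480.))
P=cast(c,np.stack([u,v],-1),.08,V); Zc=(P@V[:3,:3].T+V[:3,3])[:,2].reshape(480,640)
m=((abs(d-Zc)<.006)&(h[...,1]<40)).astype(np.uint8)
m=cv2.morphologyEx(m,cv2.MORPH_OPEN,np.ones((5,5)))
for cn in cv2.findContours(m,0,2)[0]:
    if cv2.contourArea(cn)>800:
        (x,y),r=cv2.minEnclosingCircle(cn);print(x,y,r,cv2.contourArea(cn)/(np.pi*r*r),cast(c,[(x,y)],.08,V).round(4))
print(s['tcp_pos'],s['force'])
E
```

```text
320.89892578125 243.28192138671875 27.518659591674805 0.9373470962643837 [[ 0.4705 -0.0648  0.08  ]]
191.5 54.5 36.91215515136719 0.80727633100827 [[0.5651 0.065  0.08  ]]
[ 0.46972268 -0.06234899  0.17429908] [-0.39942754 -0.25262997  0.34474859]
```

View pics/w1.png

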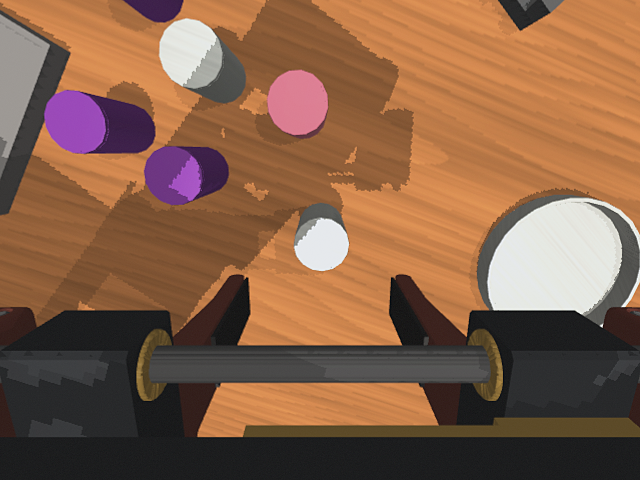

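The wrist view shows the near sleeve at (321,243), centred between the fingers. The far sleeve is at (191,54). Both agree with the top view to about 2 mm, so I'll descend, grip and lift.

>>> play_rows(increments="0 0 0 0 -.08 -1 .6;0 0 0 0 0 -1 .6;0 0 0 0 0 -1 .6;0 0 0 0 0 -1 .6;0 0 0 0 0 -1 .6;0 0 0 0 0 -.8 .6;0 0 0 0 0 -.4 .6;0 0 0 0 0 0 .6;0 0 0 0 0 0 -1;0 0 0 0 0 0 -1;0 0 0 0 0 0 -1;0 0 0 0 0 0 -1")

```text
time: 4.65
tcp_pos: [0.4704, -0.0638, 0.0511]
ee_rot: [3.092, 0.554, 0.002]
force: [-0.9, 0.2, 3.4]
opening: 0.488
finger_force: 30.0
```

>>> play_rows(increments="0 0 0 0 0 0 -1;0 0 0 0 0 0 -1;0 0 0 0 0 0 -1;0 0 0 0 0 0 -1")

```text
time: 5.05
tcp_pos: [0.4705, -0.0638, 0.0511]
ee_rot: [3.092, 0.554, 0.002]
force: [0.4, 1.5, 7.3]
opening: 0.493
finger_force: 30.0
```

>>> play_rows(increments="0 0 0 0 0 .4 -1;0 0 0 0 0 .6 -1;0 0 0 0 0 .6 -1;0 0 0 0 0 .4 -1;0 0 0 0 0 0 -1;0 0 0 0 0 0 -1;0 0 0 0 0 0 -1;0 0 0 0 0 0 -1")

```text
time: 5.85
tcp_pos: [0.4695, -0.0637, 0.09]
ee_rot: [-3.092, -0.554, 0.002]
force: [-0.6, -0.3, -3.3]
opening: 0.489
finger_force: 30.0
```

>>> play_rows(increments="0 0 0 0 0 0 -1;0 0 0 0 0 0 -1")

```text
time: 6.05
tcp_pos: [0.4699, -0.0638, 0.0903]
ee_rot: [-3.092, -0.554, 0.001]
force: [0.1, -0.2, -3.0]
opening: 0.488
finger_force: 30.0
```

The lifted weight is about 3 N, so this is the hollow sleeve and it goes to the tub.

>>> play_rows(increments="0 0 0 .1 -.5 .5 -1;0 0 0 .16 -1 .5 -1;0 0 0 .16 -1 0 -1;0 0 0 .16 -1 0 -1;0 0 0 .16 -1 0 -1;0 0 0 .16 -1 0 -1;0 0 0 .16 -1 0 -1;0 0 0 .16 -1 0 -1;0 0 0 .16 -1 0 -1;0 0 0 .16 -1 0 -1;0 0 0 .2 -1 0 -1;0 0 0 .2 -.8 0 -1")

```text
time: 7.25
tcp_pos: [0.5092, -0.2918, 0.1106]
ee_rot: [3.092, 0.554, 0.0]
force: [-0.4, 0.2, -2.9]
opening: 0.491
finger_force: 30.0
```

>>> play_rows(increments="0 0 0 .16 -.5 0 -1;0 0 0 0 0 0 -1;0 0 0 0 0 -.6 -1;0 0 0 0 0 -.8 -1;0 0 0 0 0 -.6 -1;0 0 0 0 0 -.3 -1;0 0 0 0 0 -.15 -1;0 0 0 0 0 0 -1;0 0 0 0 0 0 -1")

```text
time: 8.15
tcp_pos: [0.5124, -0.3, 0.0619]
ee_rot: [3.092, 0.555, 0.001]
force: [0.3, -0.1, -2.6]
opening: 0.486
finger_force: 30.0
```

>>> play_rows(increments="0 0 0 0 0 -.15 -1;0 0 0 0 0 -.1 -1;0 0 0 0 0 -.08 -1;0 0 0 0 0 0 -1;0 0 0 0 0 0 -1")

```text
time: 8.65
tcp_pos: [0.5121, -0.2999, 0.0552]
ee_rot: [3.092, 0.554, 0.0]
force: [-0.8, 0.4, 0.5]
opening: 0.485
finger_force: 30.0
```

>>> play_rows(increments="0 0 0 0 0 0 .2;0 0 0 0 0 0 .6;0 0 0 0 0 0 .6;0 0 0 0 0 .3 .6;0 0 0 0 0 1 .6;0 0 0 0 0 1 .6;0 0 0 0 0 1 .6;0 0 0 0 0 1 .6;0 0 0 0 0 1 .5;0 0 0 0 0 1 .5;0 0 0 .3 1 .5 .5;0 0 0 .3 1 0 .5")

```text
time: 9.85
tcp_pos: [0.5253, -0.2606, 0.1935]
ee_rot: [3.09, 0.552, 0.005]
force: [0.1, 0.5, -0.7]
opening: 0.753
finger_force: 0.0
```

>>> play_rows(increments="0 0 0 .1 1 0 .4;0 0 0 .1 1 0 .4;0 0 0 .1 1 0 .4;0 0 0 .1 1 0 .4;0 0 0 .1 1 0 .4;0 0 0 .1 1 0 .4;0 0 0 .1 1 0 .4;0 0 0 .1 1 0 .4;0 0 0 .1 1 0 .4;0 0 0 .1 1 0 .4;0 0 0 .1 1 0 .4;0 0 0 .1 1 0 .4")

```text
time: 11.05
tcp_pos: [0.5481, -0.019, 0.1914]
ee_rot: [3.092, 0.554, 0.001]
force: [1.0, 0.1, -0.4]
opening: 0.704
finger_force: 0.0
```

>>> play_rows(increments="0 0 0 .4 1 0 .4;0 0 0 .3 1 0 .4;0 0 0 .15 1 0 .4;0 0 0 0 1 0 .4;0 0 0 0 .3 0 .4;0 0 0 0 0 0 .4;0 0 0 0 0 0 .4")

```text
time: 11.75
tcp_pos: [0.565, 0.0656, 0.1911]
ee_rot: [3.092, 0.554, 0.0]
force: [-1.6, 1.0, -0.7]
opening: 0.697
finger_force: 0.0
```

>>> play_rows(increments="0 0 0 0 0 -1 .4;0 0 0 0 0 -1 .4;0 0 0 0 0 -1 .4;0 0 0 0 0 -1 .4;0 0 0 0 0 -1 .4;0 0 0 0 0 -.8 .4;0 0 0 0 0 -.7 .4;0 0 0 0 0 -.5 .4;0 0 0 0 0 0 .4;0 0 0 0 0 0 -1;0 0 0 0 0 0 -1;0 0 0 0 0 0 -1")

```text
time: 12.95
tcp_pos: [0.5655, 0.0665, 0.0517]
ee_rot: [-3.092, -0.554, -0.002]
force: [-0.3, 1.7, 2.4]
opening: 0.489
finger_force: 30.0
```

>>> play_rows(increments="0 0 0 0 0 0 -1;0 0 0 0 0 0 -1;0 0 0 0 0 0 -1;0 0 0 0 0 .4 -1;0 0 0 0 0 .6 -1;0 0 0 0 0 .6 -1;0 0 0 0 0 .4 -1;0 0 0 0 0 0 -1;0 0 0 0 0 0 -1;0 0 0 0 0 0 -1;0 0 0 0 0 0 -1")

```text
time: 14.05
tcp_pos: [0.5645, 0.0662, 0.0904]
ee_rot: [-3.092, -0.554, 0.002]
force: [-0.1, -0.8, -6.8]
opening: 0.492
finger_force: 30.0
```

The second sleeve weighs about 6.8 N, so it is the solid one. I'll carry it over the look-alikes to the tray.

>>> play_rows(increments="0 0 0 0 0 .6 -1;0 0 0 0 0 1 -1;0 0 0 0 0 1 -1;0 0 0 0 0 1 -1;0 0 0 0 0 1 -1;0 0 0 0 0 .9 -1;0 0 0 -.4 .8 0 -1;0 0 0 -.4 1 0 -1;0 0 0 -.4 1 0 -1;0 0 0 -.4 1 0 -1;0 0 0 -.4 1 0 -1;0 0 0 -.4 1 0 -1")

```text
time: 15.25
tcp_pos: [0.5153, 0.1835, 0.2005]
ee_rot: [-3.092, -0.555, 0.002]
force: [-0.7, 1.4, -6.8]
opening: 0.488
finger_force: 30.0
```

>>> play_rows(increments="0 0 0 -.5 1 0 -1;0 0 0 -.5 1 0 -1;0 0 0 -.5 1 0 -1;0 0 0 -.5 1 0 -1;0 0 0 -.4 .8 0 -1;0 0 0 0 .4 0 -1;0 0 0 0 0 0 -1;0 0 0 0 0 0 -1")

```text
time: 16.05
tcp_pos: [0.4691, 0.2858, 0.2008]
ee_rot: [3.092, 0.555, -0.0]
force: [0.1, -0.8, -7.5]
opening: 0.489
finger_force: 30.0
```

>>> play_rows(increments="0 0 0 0 0 -.6 -1;0 0 0 0 0 -1 -1;0 0 0 0 0 -1 -1;0 0 0 0 0 -1 -1;0 0 0 0 0 -1 -1;0 0 0 0 0 -1 -1;0 0 0 0 0 -.6 -1;0 0 0 0 0 -.3 -1;0 0 0 0 0 0 -1;0 0 0 0 0 0 -1")

```text
time: 17.05
tcp_pos: [0.4697, 0.2863, 0.0714]
ee_rot: [-3.092, -0.554, -0.002]
force: [0.5, 0.2, -7.2]
opening: 0.491
finger_force: 30.0
```

>>> play_rows(increments="0 0 0 0 0 -.3 -1;0 0 0 0 0 -.2 -1;0 0 0 0 0 -.1 -1;0 0 0 0 0 -.08 -1;0 0 0 0 0 0 -1;0 0 0 0 0 0 -1")

```text
time: 17.65
tcp_pos: [0.469, 0.2863, 0.0574]
ee_rot: [-3.092, -0.554, -0.0]
force: [0.7, -0.4, -7.5]
opening: 0.489
finger_force: 30.0
```

>>> play_rows(increments="0 0 0 0 0 -.05 -1;0 0 0 0 0 -.02 -1;0 0 0 0 0 0 -1;0 0 0 0 0 0 -1")

```text
time: 18.05
tcp_pos: [0.4695, 0.2865, 0.0567]
ee_rot: [-3.092, -0.554, -0.002]
force: [-1.0, -0.3, 5.6]
opening: 0.49
finger_force: 30.0
```

It's now in contact with the tray floor. I'll release, lift clear and check.

>>> play_rows(increments="0 0 0 0 0 0 .2;0 0 0 0 0 0 .6;0 0 0 0 0 0 .6;0 0 0 0 0 .3 .6;0 0 0 0 0 1 .6;0 0 0 0 0 1 .6;0 0 0 0 0 1 .6;0 0 0 0 0 1 .6;0 0 0 0 0 1 .6;0 0 0 0 0 1 .6;0 0 0 0 0 0 .6;0 0 0 0 0 0 .6")

```text
time: 19.25
tcp_pos: [0.4692, 0.2862, 0.182]
ee_rot: [-3.092, -0.554, -0.001]
force: [0.1, -0.9, -0.7]
opening: 0.799
finger_force: 0.0
```

```bash
python3 - <<'E'
from cell import sense, read_camera
import cv2
s=sense();print(s['time'],s['tcp_pos'],s['finger_force'],s['force'])
cv2.imwrite('pics/s1.png',read_camera('scene')['image'][:,:,::-1])
E
```

```text
19.25 [0.46915304 0.28624694 0.18203695] 0.0 [ 0.08901982 -0.92648559 -0.68326742]
```

View pics/s1.png

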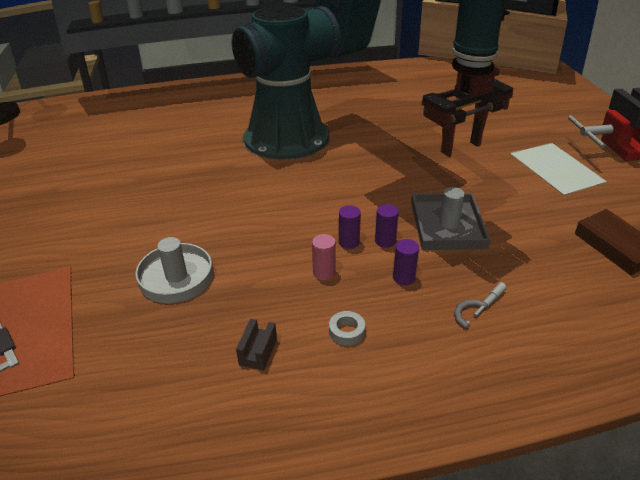

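The scene view shows the hollow sleeve upright in the tub at (173,262) and the solid one upright in the tray at (452,212). The gripper is clear, and none of the look-alikes has moved.

```bash
python3 -c "
from cell import sign_off
print(sign_off())"
```

```text
the job is handed in; nothing more can be done
None
```

I handed the job in at about 19 s of the 53 s limit, with the hollow sleeve (about 3 N) standing in the round tub and the solid one (about 7 N) in the tray; both looked upright in the final camera view, but sign-off returned no verdict.

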